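Hang the cork flask rings up on the drying rod

TASK

The two washed cork rings standing on edge in the plywood rack need hanging up to dry. Take the wooden-handled metal rod off its forked stand, push it through both rings, lift them out of the rack together on the rod, and lay the rod back in the two forks of the stand with both rings hanging on it between the forks.

Things in the scene. Friction and masses are not known exactly. Their poses are not given: they have to be found in the camera images.
- rod: Drying rod, 70 g, lying level in the stand's forks. Origin: centre of its square wooden handle, 22 x 22 mm, 60 mm long along y, on the rod's axis. From y = -30 mm a smooth aluminium shaft, 10 mm thick, runs to -y and ends in a 16 mm round knob centred at y = -260 mm. z is up at the start, handle sides face x and z. The plain glass rod on the bench is not it.
- ring_a: Cork ring standing on edge in a plywood rack fixed to the bench: outside 80 mm, hole 46 mm diameter, 25 mm thick, 25 g. Origin: centre of the hole, 60 mm above the bench; y axis: along the hole. It stands loose in a 28 mm slot whose sides reach 34 mm and end stops 38 mm above the bench, clear of the hole. It is the ring nearer +y, first met by the rod's tip coming from +y.
- ring_b: Second cork ring, same as ring_a and with the same origin and axes, in the rack's other slot, 45 mm from ring_a towards -y, the holes in line. The rack is 110 mm long along the holes' axis and 100 mm wide, centred between the rings, with both its ends open in line with the holes. Cork rings lying flat on the bench are not part of the job.
- stand: Grey steel stand fixed to the bench. Origin: underside centre of its base plate, 200 mm long (y), 90 mm wide, 12 mm thick. Thin posts at y = +75 and -75 mm end in V forks of 8 mm bar, open upward, 56 mm wide at the top, tops 130 mm above the bench. The shaft lies in them along y, its axis 110 mm above the bench, handle centre at about y = +140 mm.
There are look-alikes about, which are no part of the job. Leave any pink or turquoise look-alike of the ring_a alone.

How it is judged (in metres and radians):
On the way:
1. both rings are on the rod at once, lifted clear of the rack (x of ring_a in the frame of rod between -0.025 and 0.025 m and z of ring_a in the frame of rod between -0.025 and 0.025 m and y of ring_a in the frame of rod between -0.262 and -0.03 m and angle between the y axis of each of ring_a, ring_b and the y axis of rod, either way round below 0.6 rad and x of ring_b in the frame of rod between -0.025 and 0.025 m and z of ring_b in the frame of rod between -0.025 and 0.025 m and y of ring_b in the frame of rod between -0.262 and -0.03 m and height (world z) of each of ring_a, ring_b above 0.1 m), for 0.2 s.
At the end, for the whole second after the job is handed in: The rod lies at rest in both forks (handle centre within 20 mm of the forks' line sideways, 100 to 120 mm above the bench, rod within 0.12 rad of that line), and both cork rings hang still on its shaft, their centres between the forks (within 70 mm of the stand's middle along y) (x of ring_a in the frame of rod between -0.025 and 0.025 m and z of ring_a in the frame of rod between -0.025 and 0.025 m and y of ring_a in the frame of rod between -0.262 and -0.03 m and angle between the y axis of each of ring_a, ring_b and the y axis of rod, either way round below 0.6 rad and x of ring_b in the frame of rod between -0.025 and 0.025 m and z of ring_b in the frame of rod between -0.025 and 0.025 m and y of ring_b in the frame of rod between -0.262 and -0.03 m and y of ring_a in the frame of stand between -0.07 and 0.07 m and y of ring_b in the frame of stand between -0.07 and 0.07 m and x of rod in the frame of stand between -0.02 and 0.02 m and z of rod in the frame of stand between 0.1 and 0.12 m and angle between the y axis of rod and the y axis of stand, either way round below 0.12 rad and linear speed of rod below 0.03 m/s and linear speed of each of ring_a, ring_b below 0.05 m/s); the robot touches nothing.
It also fails if it takes over 48 s, if anything falls off the work surface, if the arm or the gripper's body presses on something with over 40 N, if the wrist force passes 120 N, or if a joint passes its speed limit or range.

ROBOT

A 6-joint arm with a two-finger parallel gripper is mounted at the origin on the work surface. World frame = base frame: x ahead of the robot, y to its left, z up, the work surface at z = 0. Lengths are in m, angles in degrees, forces in N, time in s.
With the tool pointing down it reaches from about 0.35 to 0.875 m from the base axis. Payload 4.2 kg.
Tool frame: the origin (TCP) lies on the front face of the gripper's body, between the roots of the fingers; the fingertips stand finger_overhang ahead of it and the grasp point (between the pads) lies 51 mm ahead of it (finger_overhang is the distance from the TCP to the fingertips, in m); z points along the fingers, y is the line along which they close (so a half turn about z gives the same grasp; the last joint's range is limited). The gripper opens to 87 mm and grips with 3 to 60 N. Pads are 19 mm wide; open, the fingers measure 117 mm over their backs; the gripper's body (75 mm by 190 mm) begins 51 mm behind the grasp point.
Start: joints at [89.874, 22.042, 0.453, 0, -68.411, -14.817], TCP at [0.161, 0.604, 0.292] pointing down, gripper open.
Joint ranges: [-179.83, 179.83], [-69.29, 118.12], [-61.27, 80.66], [-181.25, 117.63], [-171.15, -9.14], [-177.46, 177.46]. Speed limits (degrees/s): [159.86, 159.86, 180, 180, 180, 180].

INTERFACE

Orientations are given as a 3x3 rotation matrix whose columns are the frame's x, y, z axes.
In Python, from station import sense, capture, camera_model, finish_job, finger_overhang gives the robot as it stands. The module is installed in compiled form; this text tells all that it offers.
- The arm moves only by the tool jog_arm, never from a script. Its argument "rows" is a list that holds one entry, the list of rows, each a list of 4 numbers: the shift along the tool's x, y, z in m, then the turn about the tool's z in rad. A call has 1 to 20 rows; each row shifts and turns the commanded pose from where the row before left it, along the tool's axes as they then stand; what a row does not reach is not made up. A row lasts 1/8 s, in which the tool goes at most 62.5 mm and 10.7 degrees, less where a joint would pass 70% of its speed; a pose out of reach is approached as far as the arm can. A call is refused whole if a number of a shift passes 0.0625 or a number of a turn 0.188, either way. A call with a gripper value outside its range is refused whole. "claw" is the opening, from 0 (shut) to 1 (fully open), set as the call begins (left out, the last holds). The fingers move at their own pace and stop on an object; the grip force is fixed at half the most. Time passes only in rows, so rows that do not move let the fingers close. It gives the time, the measured TCP pose, the force, the opening and the grip force at its end, in the units of the state.
- sense(): the state, without advancing time (a new reading comes with each control period).
- capture(name): name is "scene" or "top" or "wrist"; returns the picture (400x640x3 uint8, red, green, blue); there is no depth.
- camera_model(name): a dict with "fovy" (degrees; the focal length in pixels is half the picture's height over the tangent of half this angle, whatever the lens; pixels are square), "cx", "cy" (the principal point, pixels), "k1" (the pictures are not rectified: a ray, as slopes to the right and down, at radius r is drawn at 1 + k1 r^2 times it, then the intrinsics apply), "eye" and "rotation" of the camera in the world. Camera axes: x right, y down, z forward; pixel columns grow to the right and rows downward; lengths in m; the calibration is good to about 2 mm. A picture is of the moment at which its call begins: read the wrist's pose just before it. camera_model takes no time and is no camera call; for the wrist camera it gives the pose at the moment of the call.
- finish_job(): hands the job in; it is judged then, once.
The state is a dict: "time_s": time; "joints": joint angles; "joint_velocities": joint speeds; "effort": joint torques, N m; "tcp_pos": TCP position; "ee_rot": TCP orientation; "wrist_force": force on the tool from outside, world axes, zero at the start; "moment": the same for the moment, N m; "gripper_width": opening from 0.0 (shut) to 1.0 (fully open); "gripper_force": force on a finger pad.
Only numpy, scipy, OpenCV 4.12 (cv2) and the standard library are available. Lean on these libraries where they do the work, as an engineer would, in place of code of your own. Each camera call takes 0.05 s, during which the arm holds its last target. There are 200 camera calls.

## Working session

There is one attempt and no reset: what is moved stays moved. The work goes in short steps, Python scripts to look and compute and a tool call to move; the robot and the scene stay as the last step left them, time stands still between calls to the robot, and variables do not carry over. Pictures are saved under pics/ and viewed, at most 13 in all, crops included, and the job is handed in when it is done.

Besides the shell and the picture viewer there is one more tool, called after ">>>" by a JSON object that holds its "name" and its "arguments". jog_arm: Moves the arm, as the interface text tells. Its arguments: {"type":"object","properties":{"rows":{"type":"array"},"claw":{"type":"number"}},"required":["rows"]}

```bash
mkdir -p pics && cat > h.py <<'E'
import numpy as np, cv2
from station import sense, capture, camera_model, finish_job, finger_overhang
def snap(n,f):
    m=camera_model(n); im=capture(n); np.savez('pics/'+f+'.npz',im=im,**{k:np.array(v) for k,v in m.items()})
    cv2.imwrite('pics/'+f+'.png',im[:,:,::-1]); return im,m
def ray(m,u,v):
    f=200/np.tan(np.radians(float(m['fovy']))/2); d=np.array([(u-m['cx'])/f,(v-m['cy'])/f]); p=d.copy()
    for _ in range(30): p=d/(1+m['k1']*(p@p))
    r=np.array(m['rotation'])@np.array([p[0],p[1],1.]); return np.array(m['eye']),r
def onz(m,u,v,z):
    e,r=ray(m,u,v); return e+r*(z-e[2])/r[2]
def proj(m,P):
    f=200/np.tan(np.radians(float(m['fovy']))/2); c=np.array(m['rotation']).T@(np.array(P)-m['eye']); p=c[:2]/c[2]; p=p*(1+m['k1']*(p@p)); return p[0]*f+m['cx'],p[1]*f+m['cy']
def tri(m1,a,m2,b):
    e1,r1=ray(m1,*a); e2,r2=ray(m2,*b); s=np.linalg.lstsq(np.c_[r1,-r2],e2-e1,rcond=None)[0]
    p,q=e1+s[0]*r1,e2+s[1]*r2; return (p+q)/2,np.linalg.norm(p-q)
E
python3 - <<'E'
from h import *
for n in('scene','top'):
    im,m=snap(n,n+'0'); print(n,m)
print(finger_overhang,sense())
E
```

```text
scene {'fovy': 54.42936230538149, 'cx': 323.1509389361241, 'cy': 197.42365258029415, 'k1': -0.06474313687268574, 'eye': array([ 0.81418875, -0.46482952,  0.77336237]), 'rotation': array([[ 0.90828037,  0.34975098, -0.22956703],
       [ 0.41830416, -0.75009333,  0.51223201],
       [ 0.00695695, -0.56127912, -0.82759734]])}
top {'fovy': 49.419388046640265, 'cx': 317.85455765718285, 'cy': 195.40791803163475, 'k1': -0.07203476438562299, 'eye': array([ 0.56690847, -0.04486496,  0.89924853]), 'rotation': array([[ 0.01236877, -0.99925086,  0.03667053],
       [-0.9998386 , -0.01188149,  0.01347617],
       [-0.01303038, -0.03683129, -0.99923654]])}
0.0697 {'time_s': 0.1, 'joints': array([ 8.98732947e+01,  2.20867180e+01,  3.87159624e-01, -2.48345904e-02,
       -6.84118985e+01, -1.48162830e+01]), 'joint_velocities': array([-0.08256583, -0.06200091,  0.12609183,  0.15091645,  0.07169232,
       -0.01777825]), 'effort': array([ 6.57645501e-05, -3.91692102e+01,  1.87933713e+01,  4.23181415e+00,
        1.34164339e-02, -6.94660116e-05]), 'tcp_pos': array([0.1610395 , 0.60347625, 0.29126323]), 'ee_rot': array([[ 9.66141670e-01, -2.58011837e-01, -4.07341225e-04],
       [-2.58012136e-01, -9.66139719e-01, -1.94435966e-03],
       [ 1.08119272e-04,  1.98362587e-03, -9.99998027e-01]]), 'wrist_force': array([-0.36601773, -0.44272373,  1.15456726]), 'moment': array([0.00498627, 0.01388788, 0.05575058]), 'gripper_force': 0.0, 'gripper_width': 0.9994812968632067}
```

View pics/scene0.png

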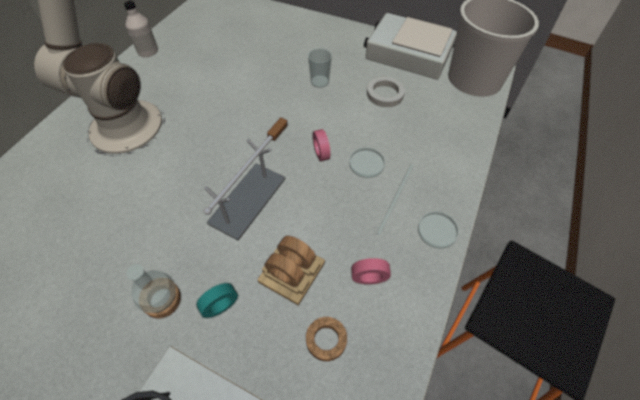

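View pics/top0.png

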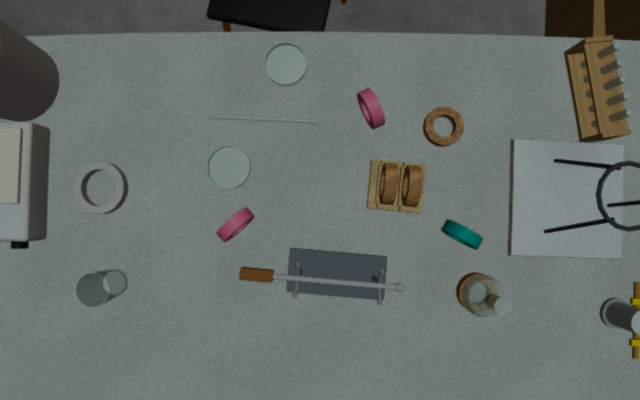

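The rod is the wooden-handled one in the stand: top (256,275) to knob (400,287). The rings are cork in the rack: ring_a (388,184), ring_b (411,185). Look-alikes:
- glass rod (262,120)
- pink rings (371,108) and (236,224)
- turquoise ring (462,233)
- flat cork rings (444,126) and (480,290)

I'll check this choice in one close crop with measurements.

```bash
python3 - <<'E'
from h import *
for n in('top','scene'):
    d=dict(np.load(f'pics/{n}0.npz')); im=d['im']; hsv=cv2.cvtColor(im,cv2.COLOR_RGB2HSV)
    b=((hsv[:,:,1]>90)&(hsv[:,:,0]<25)).astype(np.uint8)
    nn,l,st,c=cv2.connectedComponentsWithStats(b)
    for i in range(1,nn):
        if st[i,4]>60:
            pts=np.argwhere(l==i)[:,::-1].astype(np.float32); print(n,st[i],c[i].round(1),[np.round(x,1) for x in cv2.minAreaRect(pts)])
im=np.load('pics/top0.npz')['im'][145:315,230:430]
cv2.imwrite('pics/c1.png',cv2.resize(im[:,:,::-1],None,fx=4,fy=3.5,interpolation=cv2.INTER_CUBIC)[:600])
im=np.load('pics/scene0.npz')['im'][110:310,190:340]
cv2.imwrite('pics/c2.png',cv2.resize(im[:,:,::-1],None,fx=3,fy=3,interpolation=cv2.INTER_CUBIC))
E
```

```text
top [ 545    0   95  142 7661] [593.8  57.1] [array([592. ,  70.5]), array([141.,  94.]), np.float64(90.0)]
top [222  20   9  12  79] [226.  26.] [array([226. ,  25.5]), array([11.8,  7.1]), np.float64(80.5)]
top [424 107  39  39 847] [443.3 126. ] [array([443., 126.]), array([38., 38.]), np.float64(90.0)]
top [ 367  160   58   53 2578] [395.7 185.9] [array([395.8, 185.9]), array([53.6, 48.5]), np.float64(5.5)]
top [240 268  33  14 393] [255.8 274.4] [array([255.7, 274.4]), array([32.3, 12.2]), np.float64(5.2)]
top [457 273  25  33 202] [464.1 285.4] [array([465.6, 286. ]), array([15.4, 35.8]), np.float64(28.7)]
top [634 282   6  16  94] [636.5 289.7] [array([636.5, 289.5]), array([15.,  5.]), np.float64(90.0)]
top [633 347   6  12  68] [635.5 352.2] [array([635.5, 352.5]), array([11.,  5.]), np.float64(90.0)]
scene [ 546   34   46  240 1912] [576.1 138.4] [array([562.7, 153.5]), array([ 45.2, 237.6]), np.float64(3.0)]
scene [268 118  19  22 193] [277.3 128. ] [array([277.3, 128.1]), array([ 9.3, 22.3]), np.float64(39.8)]
scene [ 265  237   51   50 1606] [290.2 261.6] [array([291.2, 263.5]), array([42.3, 47.8]), np.float64(35.5)]
scene [438 266  59  91 835] [463.2 314.9] [array([467.4, 311.2]), array([ 26.7, 104.4]), np.float64(20.0)]
scene [149 288  31  30 205] [168.2 306.9] [array([167.1, 305.9]), array([14.3, 37.6]), np.float64(47.2)]
scene [307 318  39  43 846] [326.  338.5] [array([326., 339.]), array([42., 38.]), np.float64(90.0)]
scene [530 376  14  24 138] [536.4 388.2] [array([536.4, 388.1]), array([ 5.7, 25.1]), np.float64(21.3)]
scene [539 385  24  15 195] [552.2 393.9] [array([551.5, 395.8]), array([14. , 21.6]), np.float64(42.7)]
```

View pics/c1.png

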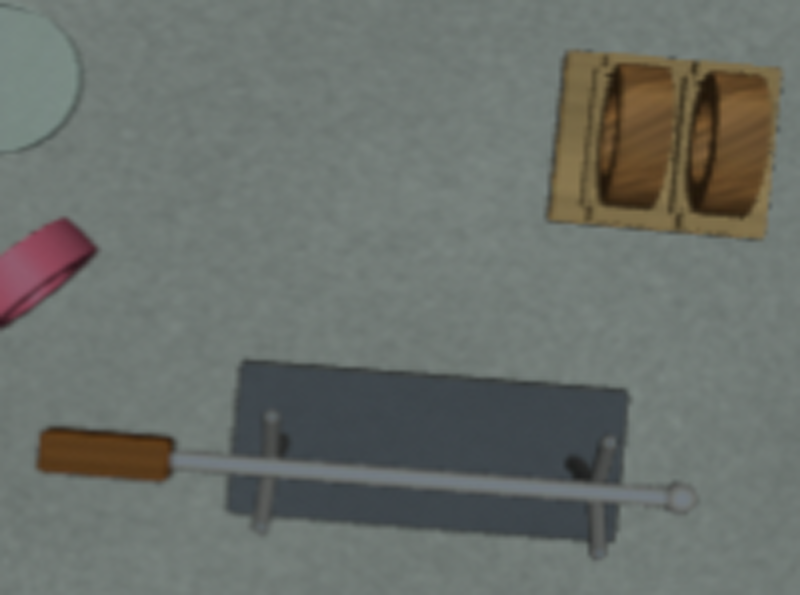

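View pics/c2.png

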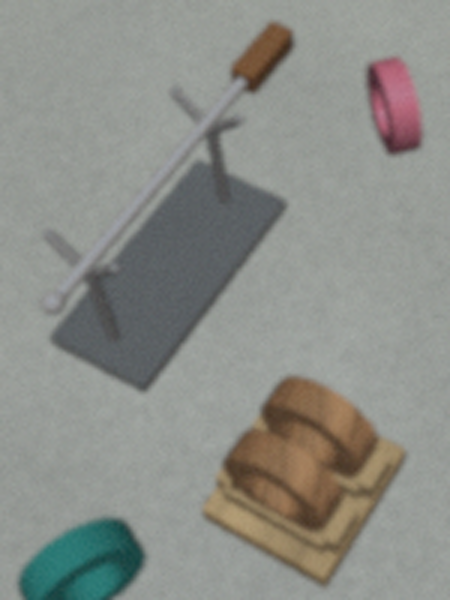

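The crops confirm the choice: the wooden-handled metal rod in the grey forks, with the knob at top (400,287), and the two cork rings in the rack with ring-top centres at about (392,184) and (416,186). Next I work out their positions.

```bash
python3 - <<'E'
from h import *
d=dict(np.load('pics/top0.npz')); s=dict(np.load('pics/scene0.npz'))
c=lambda x,y:(x/4+230-.4,y/3.5+145-.4)
cs=lambda x,y:(x/3+190-.3,y/3+110-.3)
ang=lambda a,b:np.degrees(np.arctan2(*(a-b)[:2]))
h=onz(d,255.7,274.4,.120);k=onz(d,*c(681,497),.11);print('handle',h,'knob',k,'len',np.linalg.norm(h-k),ang(h,k))
print('tri knob',tri(d,c(681,497),s,cs(54,302)))
print('tri handle',tri(d,(255.7,274.4),s,(277.3,128)))
S=[onz(d,*c(*p),.012) for p in((243,360),(628,390),(614,540),(228,512))];print('stand',np.mean(S,0),ang(S[0],S[1]),ang(S[3],S[2]),np.linalg.norm(S[0]-S[1]),np.linalg.norm(S[0]-S[3]))
for z in (0,.01,.02,.034):
    S=[onz(d,*c(*p),z) for p in((567,51),(780,68),(762,240),(548,220))];print('rack',z,np.mean(S,0),ang(S[0],S[1]),ang(S[3],S[2]),np.linalg.norm(S[0]-S[1]),np.linalg.norm(S[0]-S[3]))
for z in(.1,):
    a=onz(d,*c(648,137),z);b=onz(d,*c(745,145),z);print('rings',a,b,np.linalg.norm(a-b),ang(a,b))
E
```

```text
handle [0.45249965 0.07530741 0.12      ] knob [ 0.43254179 -0.18462118  0.11      ] len 0.2608853966606352 4.390676099522045
tri knob (array([ 0.43367116, -0.18359962,  0.11406695]), np.float64(0.0010323020081938064))
tri handle (array([0.45169819, 0.07643797, 0.11334294]), np.float64(0.0004082188494214144))
stand [ 0.44127507 -0.07306554  0.012     ] 4.355436144550857 3.963625555796571 0.19673138127973352 0.0887039176202077
rack 0 [ 0.62154842 -0.19385863  0.        ] 4.482381557044355 5.426507053937003 0.11131947497506633 0.10076437296137572
rack 0.01 [ 0.6209408  -0.19220176  0.01      ] 4.4823815570443655 5.426507053937026 0.11008155829555119 0.09964383319941844
rack 0.02 [ 0.62033318 -0.19054489  0.02      ] 4.482381557044376 5.4265070539369935 0.10884364161603605 0.09852329343746118
rack 0.034 [ 0.61948252 -0.18822527  0.034     ] 4.482381557044377 5.426507053937005 0.10711055826471486 0.09695453777072101
rings [ 0.61935453 -0.16965874  0.1       ] [ 0.61568589 -0.21449968  0.1       ] 0.0449907628288525 4.677218103492959
```

>>> {"name": "jog_arm", "arguments": {"rows": [[[0, 0, 0, 0.1735], [0, 0, 0, 0.1735], [0, 0, 0, 0.1735], [0, 0, 0, 0.1735], [0, 0, 0, 0.1735], [0, 0, 0, 0.1735], [0, 0, 0, 0.1735], [0, 0, 0, 0.1735], [0.036, -0.0236, 0, 0], [0.036, -0.0236, 0, 0], [0.036, -0.0236, 0, 0], [0.036, -0.0236, 0, 0], [0.036, -0.0236, 0, 0], [0.036, -0.0236, 0, 0], [0.036, -0.0236, 0, 0], [0.036, -0.0236, 0, 0], [0.036, -0.0236, 0, 0], [0.036, -0.0236, 0, 0], [0.036, -0.0236, 0, 0], [0.036, -0.0236, 0, 0]]], "claw": 1}}

```text
time_s: 2.6
tcp_pos: [0.4101, 0.1497, 0.2921]
ee_rot: [[-0.078, -0.997, -0.0], [-0.997, 0.078, -0.0], [0.0, 0.0, -1.0]]
wrist_force: [-0.9, 0.6, 0.3]
gripper_width: 1.001
gripper_force: 0.0
```

>>> {"name": "jog_arm", "arguments": {"rows": [[[0.0354, -0.024, 0, 0], [0.0354, -0.024, 0, 0], [0, 0, 0, 0], [0, 0, 0, 0]]]}}

```text
time_s: 3.1
tcp_pos: [0.4519, 0.0767, 0.2919]
ee_rot: [[-0.079, -0.997, -0.001], [-0.997, 0.079, -0.0], [0.0, 0.001, -1.0]]
wrist_force: [-0.6, -0.1, -0.1]
gripper_width: 1.003
gripper_force: 0.0
```

```bash
python3 - <<'E'
from h import *
im,m=snap('wrist','w1'); print(sense()['tcp_pos'],m['eye'])
hsv=cv2.cvtColor(im,cv2.COLOR_RGB2HSV)
b=((hsv[:,:,1]>90)&(hsv[:,:,0]<25)).astype(np.uint8)
nn,l,st,c=cv2.connectedComponentsWithStats(b)
for i in range(1,nn):
    if st[i,4]>150:
        r=cv2.minAreaRect(np.argwhere(l==i)[:,::-1].astype(np.float32)); print(st[i],r,onz(m,*c[i],.12),[onz(m,*p,.12) for p in cv2.boxPoints(r)])
E
```

```text
[0.4517752  0.07706725 0.29204182] [ 0.44637335 -0.002119    0.38381438]
[106   0  91  12 617] ((151.04734802246094, 5.409064769744873), (10.429550170898438, 90.04686737060547), 89.20427703857422) [ 0.57070247 -0.09766948  0.12      ] [array([ 0.61092803, -0.10545425,  0.12      ]), array([ 0.53684509, -0.09988162,  0.12      ]), array([ 0.53817512, -0.09250509,  0.12      ]), array([ 0.6129235 , -0.09808959,  0.12      ])]
[ 305  167   22   59 1255] ((315.5, 196.0), (58.0, 21.0), 90.0) [0.45266244 0.07432577 0.12      ] [array([0.46047543, 0.04468272, 0.12      ]), array([0.44056234, 0.04624867, 0.12      ]), array([0.44459093, 0.10538378, 0.12      ]), array([0.46577657, 0.10372316, 0.12      ])]
[151 254  28  49 673] ((163.3699951171875, 277.90997314453125), (25.031579971313477, 49.49747848510742), 8.130102157592773) [0.62618091 0.15323737 0.12      ] [array([0.64846777, 0.18016504, 0.12      ]), array([0.62571696, 0.12137694, 0.12      ]), array([0.60056993, 0.12741505, 0.12      ]), array([0.62185353, 0.18675265, 0.12      ])]
[453 254  28  49 673] ((467.7275390625, 277.899658203125), (49.462745666503906, 25.107126235961914), 82.14668273925781) [0.29397392 0.17928693 0.12      ] [array([0.31516762, 0.14966915, 0.12      ]), array([0.28934482, 0.14775267, 0.12      ]), array([0.2763972 , 0.20924224, 0.12      ]), array([0.30375311, 0.21146988, 0.12      ])]
[ 293  312  284   19 4125] ((434.5, 321.0), (18.0, 283.0), 90.0) [0.32096214 0.23458506 0.12      ] [array([0.48859715, 0.20714892, 0.12      ]), array([0.16949185, 0.23346767, 0.12      ]), array([0.16455414, 0.25885439, 0.12      ]), array([0.49112097, 0.23167487, 0.12      ])]
```

View pics/w1.png

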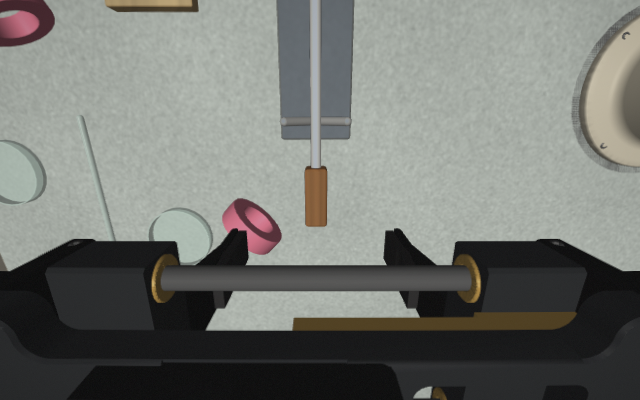

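The wrist view shows the handle at (316,197), with the rod upright in the picture, so the yaw is aligned. The pink ring at (251,225) is lower than the fingertips will reach. I'll descend and grip.

>>> {"name": "jog_arm", "arguments": {"rows": [[[0.002, -0.001, 0.02, 0], [0, 0, 0.025, 0], [0, 0, 0.025, 0], [0, 0, 0.025, 0], [0, 0, 0.02, 0], [0, 0, 0.016, 0], [0, 0, 0, 0], [0, 0, 0, 0]]]}}

```text
time_s: 4.15
tcp_pos: [0.4532, 0.0755, 0.1619]
ee_rot: [[-0.076, -0.997, 0.001], [-0.997, 0.076, 0.0], [-0.0, -0.001, -1.0]]
wrist_force: [-0.3, 0.7, 1.3]
gripper_width: 1.002
gripper_force: 0.0
```

>>> {"name": "jog_arm", "arguments": {"rows": [[[0, 0, 0, 0], [0, 0, 0, 0], [0, 0, 0, 0], [0, 0, 0, 0], [0, 0, 0, 0], [0, 0, 0, 0], [0, 0, 0, 0], [0, 0, 0, 0]]], "claw": 0}}

```text
time_s: 5.15
tcp_pos: [0.4527, 0.0746, 0.1612]
ee_rot: [[-0.078, -0.997, -0.001], [-0.997, 0.078, -0.0], [0.0, 0.001, -1.0]]
wrist_force: [-0.5, -0.2, 0.9]
gripper_width: 0.248
gripper_force: 30.0
```

>>> {"name": "jog_arm", "arguments": {"rows": [[[0, 0, -0.01, 0], [0, 0, -0.02, 0], [0, 0, -0.03, 0], [0, -0.01, -0.02, 0], [-0.009, -0.018, 0, 0], [-0.0105, -0.0225, 0, 0], [-0.0105, -0.0225, 0, 0], [-0.0105, -0.0225, 0, 0], [-0.0105, -0.0225, 0, 0], [-0.0105, -0.0225, 0, 0], [-0.0105, -0.0225, 0, 0], [-0.0105, -0.015, 0, 0], [-0.01, -0.011, 0, 0.006], [0, 0, 0, 0], [0, 0, 0, 0], [0, 0, 0, 0]]]}}

```text
time_s: 7.15
tcp_pos: [0.6481, 0.1519, 0.2416]
ee_rot: [[-0.084, -0.996, -0.0], [-0.996, 0.084, 0.0], [-0.0, 0.0, -1.0]]
wrist_force: [0.5, 0.1, -0.0]
gripper_width: 0.251
gripper_force: 30.0
```

```bash
python3 - <<'E'
from h import *
for n in('wrist','top','scene'): im,m=snap(n,n+'2')
print(sense()['tcp_pos'],sense()['ee_rot'][:,0],sense()['wrist_force'])
t,s,w=[np.load(f'pics/{n}2.png'.replace('png','npz'))['im'] for n in('top','scene','wrist')]
r=lambda a,fx:cv2.resize(a[:,:,::-1],None,fx=fx,fy=fx,interpolation=cv2.INTER_CUBIC)
a=r(t[140:240,200:440],3); b=r(s[140:310,220:420],2); c=r(w[0:170,150:350],1.9)
o=np.zeros((300+340,800,3),np.uint8); o[:300,:720]=a; o[300:640,:400]=b; o[300:623,400:780]=c
cv2.imwrite('pics/m2.png',o[:600])
E
```

```text
[0.64835912 0.15198484 0.24157832] [-8.40022275e-02 -9.96465557e-01 -1.40120140e-04] [-0.45217087  0.70064684  0.25152866]
```

View pics/m2.png

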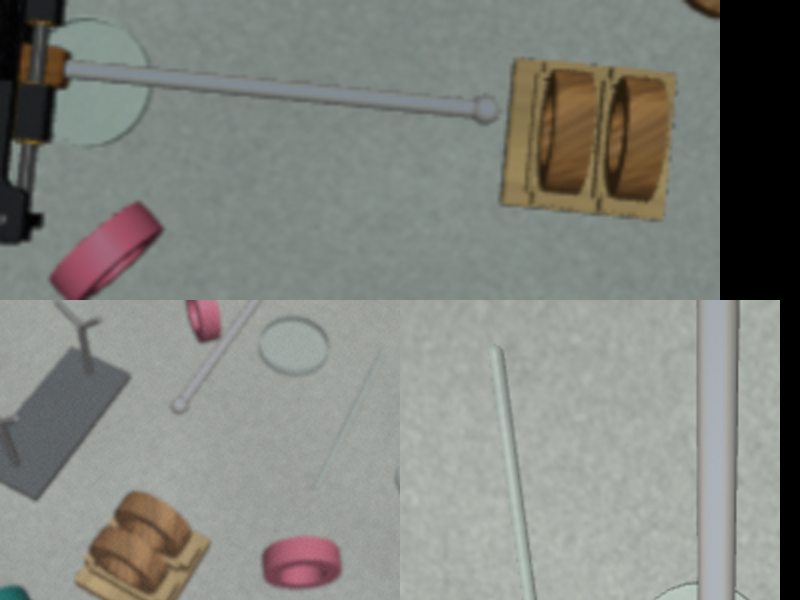

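```bash
python3 - <<'E'
from h import *
d=dict(np.load('pics/top2.npz')); s=dict(np.load('pics/scene2.npz'))
c=lambda x,y:(x/3+200-.33,y/3+140-.33)
print('knob',tri(d,c(486,109),s,(179/2+220-.25,105/2+140-.25)), onz(d,*c(486,109),.19))
a=onz(d,*c(568,132),.06);b=onz(d,*c(637,140),.06);print(a,b)
hsv=cv2.cvtColor(d['im'],cv2.COLOR_RGB2HSV); 
S=[onz(d,*c(*p),.01) for p in((516,60),(675,75),(662,218),(502,203))];print(np.mean(S,0))
for zz in(.0,.034): print([proj(d,x) for x in ()])
E
```

```text
knob (array([ 0.62542869, -0.10618186,  0.19317802]), np.float64(0.0003603193903574148)) [ 0.62553506 -0.10654794  0.19      ]
[ 0.62205912 -0.17087189  0.06      ] [ 0.61743793 -0.21551541  0.06      ]
[ 0.62084726 -0.19272946  0.01      ]
[]
[]
```

>>> {"name": "jog_arm", "arguments": {"rows": [[[0, 0, 0.02, 0], [0, 0, 0.025, 0], [0, 0, 0.025, 0], [0, 0, 0.025, 0], [0, 0, 0.02, 0], [0, 0, 0.0155, 0], [0, 0, 0, 0], [0, 0, 0, 0]]]}}

```text
time_s: 8.3
tcp_pos: [0.6492, 0.1524, 0.1117]
ee_rot: [[-0.084, -0.996, 0.002], [-0.996, 0.084, 0.0], [-0.001, -0.002, -1.0]]
wrist_force: [0.7, -0.3, -0.6]
gripper_width: 0.253
gripper_force: 30.0
```

```bash
python3 - <<'E'
from h import *
for n in('top','scene'): im,m=snap(n,n+'3')
print(sense()['tcp_pos'],sense()['ee_rot'][:,0],sense()['wrist_force'])
t,s=[np.load(f'pics/{n}3.npz')['im'] for n in('top','scene')]
r=lambda a,fx:cv2.resize(a[:,:,::-1],None,fx=fx,fy=fx,interpolation=cv2.INTER_CUBIC)
a=r(t[140:230,200:440],3); b=r(s[190:300,230:380],3)
o=np.zeros((600,800,3),np.uint8); o[:270,:720]=a; o[270:600,:450]=b
cv2.imwrite('pics/m3.png',o)
E
```

```text
[0.64920714 0.15243729 0.11195998] [-8.36925370e-02 -9.96491142e-01 -9.81900366e-04] [-0.60142885  0.48521552  0.06051186]
```

View pics/m3.png

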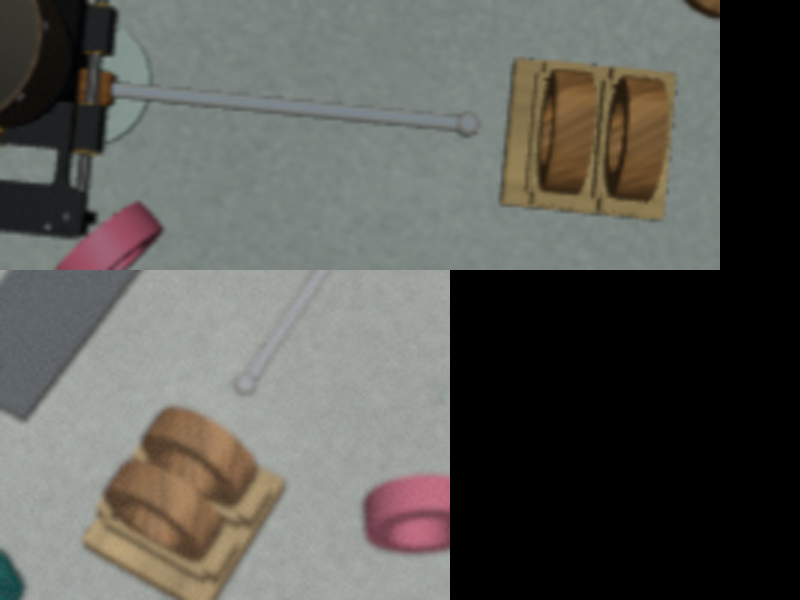

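The knob at crop (467,124) extends to (568,133) and (637,140), which matches the ring centres at 132 and 140, so it is aligned. Pushing in.

>>> {"name": "jog_arm", "arguments": {"rows": [[[0.008, 0, 0, 0], [0.014, 0, 0, 0], [0.016, 0, 0, 0], [0.016, 0, 0, 0], [0.016, 0, 0, 0], [0.016, 0, 0, 0], [0.016, 0, 0, 0], [0.016, 0, 0, 0], [0.016, 0, 0, 0], [0.016, 0, 0, 0], [0.016, 0, 0, 0], [0.016, 0, 0, 0], [0.014, 0, 0, 0], [0.008, 0, 0, 0], [0, 0, 0, 0], [0, 0, 0, 0]]]}}

```text
time_s: 10.4
tcp_pos: [0.6316, -0.0508, 0.1108]
ee_rot: [[-0.083, -0.997, 0.0], [-0.997, 0.083, 0.0], [-0.0, -0.0, -1.0]]
wrist_force: [-0.1, 0.2, -1.0]
gripper_width: 0.249
gripper_force: 30.0
```

```bash
python3 - <<'E'
from h import *
for n in('top','scene'): im,m=snap(n,n+'4')
print(sense()['tcp_pos'],sense()['ee_rot'][:,0],sense()['wrist_force'])
t,s=[np.load(f'pics/{n}4.npz')['im'] for n in('top','scene')]
r=lambda a,fx:cv2.resize(a[:,:,::-1],None,fx=fx,fy=fx,interpolation=cv2.INTER_CUBIC)
a=r(t[140:230,250:490],3); b=r(s[190:300,230:380],3)
o=np.zeros((600,800,3),np.uint8); o[:270,:720]=a; o[270:600,:450]=b
cv2.imwrite('pics/m4.png',o)
E
```

```text
[ 0.63159171 -0.0506027   0.11076046] [-8.31676038e-02 -9.96535573e-01 -3.53303388e-05] [-0.22291218 -0.06092291 -0.31047293]
```

View pics/m4.png

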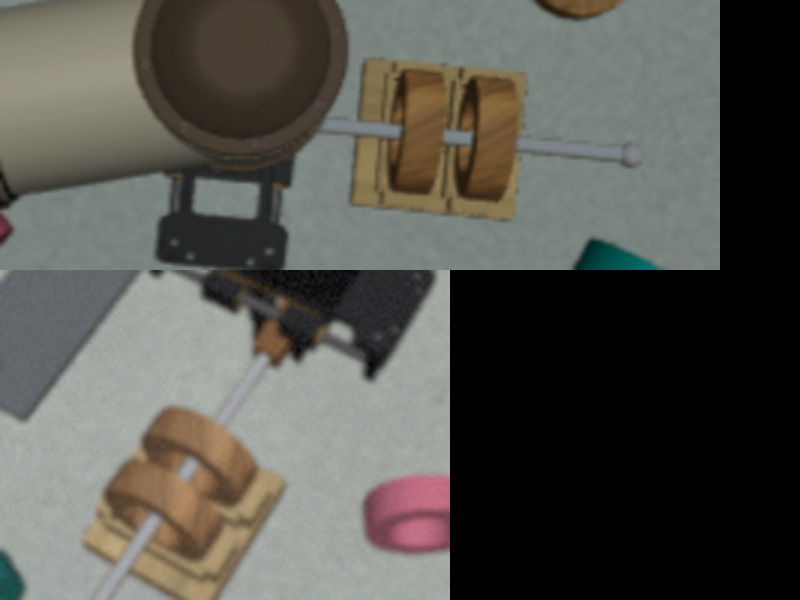

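Both rings are threaded: the shaft is visible between them and beyond, with the knob at crop (630,154). Lifting gently.

>>> {"name": "jog_arm", "arguments": {"rows": [[[0, 0, -0.004, 0], [0, 0, -0.006, 0], [0, 0, -0.006, 0], [0, 0, -0.006, 0], [0, 0, -0.008, 0], [0, 0, -0.01, 0], [0, 0, -0.012, 0], [0, 0, -0.014, 0], [0, 0, -0.014, 0], [0, 0, -0.014, 0], [0, 0, -0.014, 0], [0, 0, -0.014, 0], [0, 0, -0.014, 0], [0, 0, -0.01, 0], [0, 0, -0.006, 0], [0, 0, 0, 0], [0, 0, 0, 0], [0, 0, 0, 0]]]}}

```text
time_s: 12.75
tcp_pos: [0.6313, -0.0511, 0.2621]
ee_rot: [[-0.084, -0.996, -0.001], [-0.996, 0.084, -0.0], [0.0, 0.001, -1.0]]
wrist_force: [-0.6, 0.2, -1.0]
gripper_width: 0.253
gripper_force: 30.0
```

>>> {"name": "jog_arm", "arguments": {"rows": [[[-0.002, 0.004, 0, 0], [-0.004, 0.007, 0, -0.003], [-0.006, 0.01, 0, -0.003], [-0.006, 0.011, 0, 0], [-0.006, 0.011, 0, 0], [-0.006, 0.011, 0, 0], [-0.006, 0.011, 0, 0], [-0.006, 0.011, 0, 0], [-0.006, 0.011, 0, 0], [-0.007, 0.011, 0, 0], [-0.007, 0.011, 0, 0], [-0.007, 0.011, 0, 0], [-0.007, 0.011, 0, 0], [-0.007, 0.011, 0, 0], [-0.007, 0.011, 0, 0], [-0.006, 0.011, 0, 0], [-0.005, 0.01, 0, 0], [-0.005, 0.008, 0, 0], [-0.0035, 0.0058, 0, 0], [0, 0.001, 0, 0]]]}}

```text
time_s: 15.25
tcp_pos: [0.4516, 0.0731, 0.2628]
ee_rot: [[-0.077, -0.997, 0.0], [-0.997, 0.077, 0.0], [-0.0, -0.0, -1.0]]
wrist_force: [-0.1, 0.2, -2.2]
gripper_width: 0.249
gripper_force: 30.0
```

```bash
python3 - <<'E'
from h import *
for n in('top','scene'): im,m=snap(n,n+'5')
print(sense()['tcp_pos'],sense()['ee_rot'][:,0],sense()['wrist_force'],sense()['moment'])
t,s=[np.load(f'pics/{n}5.npz')['im'] for n in('top','scene')]
r=lambda a,fx:cv2.resize(a[:,:,::-1],None,fx=fx,fy=fx,interpolation=cv2.INTER_CUBIC)
a=r(t[230:330,220:440],3); b=r(s[120:270,180:330],2)
o=np.zeros((600,800,3),np.uint8); o[:300,:660]=a; o[300:600,:300]=b
cv2.imwrite('pics/m5.png',o)
E
```

```text
[0.45192093 0.07290958 0.26279798] [-7.78187903e-02 -9.96967520e-01  2.73688401e-05] [-0.1666794   1.06230902 -0.96637015] [ 0.25290732 -0.08470241  0.02685746]
```

View pics/m5.png

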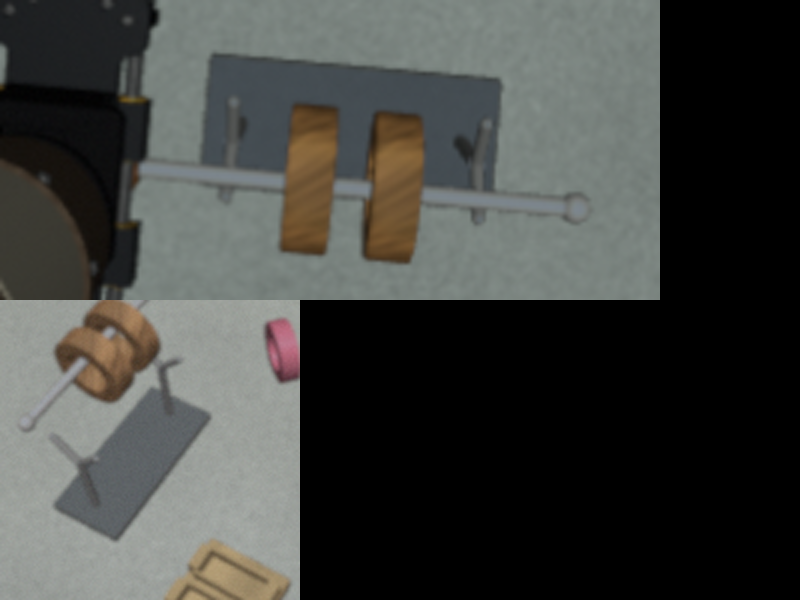

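Both rings hang on the rod between the forks, with fork tops at crop u 230 and 482 and rings at 310 and 395. Lowering.

>>> {"name": "jog_arm", "arguments": {"rows": [[[-0.0015, -0.001, 0.005, 0], [0, 0, 0.01, 0], [0, 0, 0.012, 0], [0, 0, 0.012, 0], [0, 0, 0.012, 0], [0, 0, 0.012, 0], [0, 0, 0.012, 0], [0, 0, 0.01, 0], [0, 0, 0.007, 0], [0, 0, 0.004, 0], [0, 0, 0.003, 0], [0, 0, 0.002, 0], [0, 0, 0, 0], [0, 0, 0, 0], [0, 0, 0, 0]]]}}

```text
time_s: 17.23
tcp_pos: [0.4529, 0.0743, 0.1619]
ee_rot: [[-0.078, -0.997, 0.0], [-0.997, 0.078, 0.0], [-0.0, -0.0, -1.0]]
wrist_force: [0.2, 1.0, 0.0]
gripper_width: 0.25
gripper_force: 30.0
```

```bash
python3 - <<'E'
from h import *
for n in('top','scene'): im,m=snap(n,n+'6')
print(sense()['tcp_pos'],sense()['wrist_force'],sense()['moment'])
t,s=[np.load(f'pics/{n}6.npz')['im'] for n in('top','scene')]
r=lambda a,fx:cv2.resize(a[:,:,::-1],None,fx=fx,fy=fx,interpolation=cv2.INTER_CUBIC)
a=r(t[230:330,220:440],3); b=r(s[110:260,180:330],2)
o=np.zeros((600,800,3),np.uint8); o[:300,:660]=a; o[300:600,:300]=b
cv2.imwrite('pics/m6.png',o)
E
```

```text
[0.452915   0.07427286 0.16181897] [-1.86151126  0.49626067 -0.10040585] [ 0.23559531  0.14337505 -0.06878062]
```

View pics/m6.png

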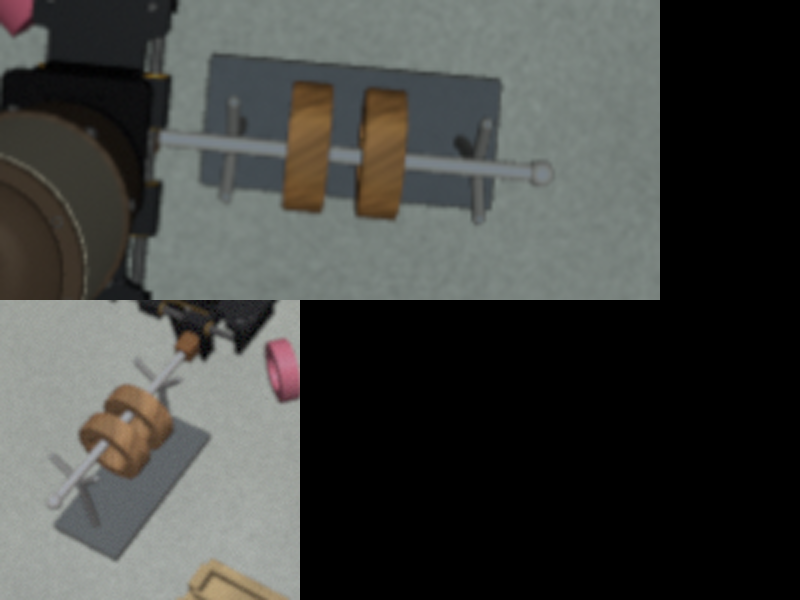

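The knob is back at its starting place and the rod sits in the forks with both rings between them. Releasing and retreating.

>>> {"name": "jog_arm", "arguments": {"rows": [[[0, 0, 0.0005, 0], [0, 0, 0, 0], [0, 0, 0, 0], [0, 0, 0, 0], [0, 0, 0, 0], [0, 0, 0, 0], [0, 0, 0, 0], [0, 0, 0, 0]]], "claw": 1}}

```text
time_s: 18.32
tcp_pos: [0.453, 0.0743, 0.1613]
ee_rot: [[-0.078, -0.997, 0.0], [-0.997, 0.078, 0.0], [-0.0, -0.0, -1.0]]
wrist_force: [-0.5, -0.3, 0.3]
gripper_width: 0.981
gripper_force: 0.0
```

>>> {"name": "jog_arm", "arguments": {"rows": [[[0, 0, -0.01, 0], [0, 0, -0.02, 0], [0, 0, -0.03, 0], [0, 0, -0.04, 0], [-0.04, 0, -0.02, 0], [-0.05, 0, 0, 0], [-0.04, 0, 0, 0], [0, 0, 0, 0], [0, 0, 0, 0], [0, 0, 0, 0], [0, 0, 0, 0], [0, 0, 0, 0], [0, 0, 0, 0], [0, 0, 0, 0], [0, 0, 0, 0]]]}}

```text
time_s: 20.2
tcp_pos: [0.4631, 0.2039, 0.2812]
ee_rot: [[-0.078, -0.997, -0.0], [-0.997, 0.078, -0.0], [0.0, 0.0, -1.0]]
wrist_force: [-0.2, 0.7, -0.1]
gripper_width: 0.998
gripper_force: 0.0
```

```bash
python3 - <<'E'
from h import *
for n in('top','scene'): im,m=snap(n,n+'7')
print(sense()['tcp_pos'],sense()['wrist_force'])
t,s=[np.load(f'pics/{n}7.npz')['im'] for n in('top','scene')]
r=lambda a,fx:cv2.resize(a[:,:,::-1],None,fx=fx,fy=fx,interpolation=cv2.INTER_CUBIC)
a=r(t[230:330,220:440],3); b=r(s[110:260,180:330],2)
o=np.zeros((600,800,3),np.uint8); o[:300,:660]=a; o[300:600,:300]=b
cv2.imwrite('pics/m7.png',o)
E
```

```text
[0.46310386 0.20393984 0.28121292] [0.26020183 0.51698082 0.62747594]
```

View pics/m7.png

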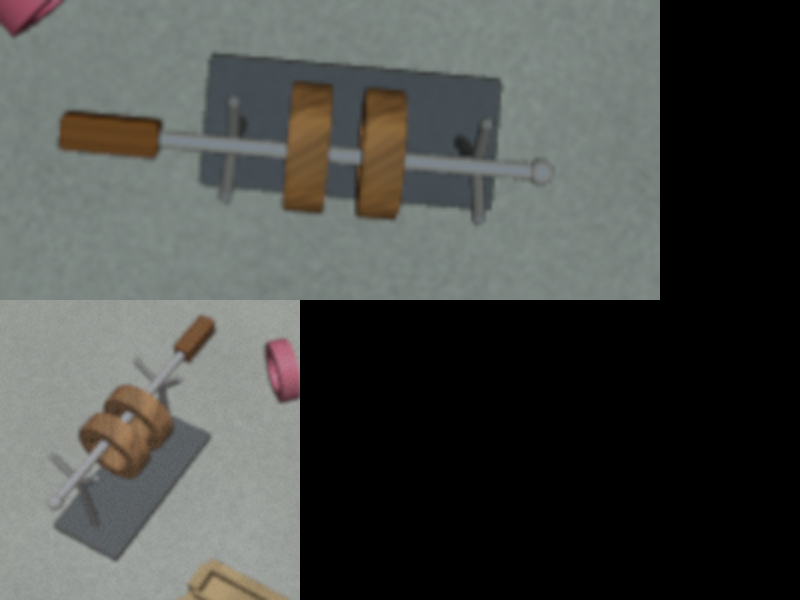

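The rod rests in both forks with the rings hanging at crop (308,147) and (383,153), and the gripper is clear.

```bash
python3 -c "
from station import finish_job; print(finish_job())"
```

```text
the job is handed in; nothing more can be done
None
```

The job is handed in at about 20 s: the rod lies back in both forks with both cork rings hanging on it between them, and the last picture shows the gripper clear; no verdict was returned.

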